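# Uncap the stock canisters with the cap puller

### The arm

A 7-joint arm with a two-finger parallel gripper is mounted at the origin on the work surface. World frame = base frame: x ahead of the robot, y to its left, z up, the work surface at z = 0. Lengths are in m, angles in rad, forces in N, time in s.
With the tool pointing down it reaches from about 0.425 to 1.025 m from the base axis. Payload 9.4 kg.
Tool frame: the origin (TCP) lies at the very end of the fingers, on their centre line; the grasp point (between the pads) lies 19 mm behind it; y points along the fingers, x is the direction in which the jaws open and shut, and the axes are right-handed (so a half turn about y gives the same grasp; the last joint's range is limited). The gripper opens to 85 mm and grips with 20 to 120 N. Pads are 22 mm wide; open, the fingers measure 114 mm over their backs; the gripper's body (76 mm by 85 mm) begins 54 mm behind the grasp point. The pads swing forward as they close: fully open they stand 13 mm farther back than shut.
Start: joints at [-1.208, 0.599, -0.003, 1.599, 0.002, 0.943, -0.08], TCP at [0.309, 0.656, 0.231] pointing down, gripper open.
Joint ranges: [-2.57, 2.57], [-0.35, 1.97], [-1.29, 1.29], [0.11, 2.56], [-1.05, 4.19], [0.11, 1.86], [-2.63, 2.63]. Speed limits (rad/s): [2.22, 2.22, 3.01, 3.01, 3.14, 3.14, 3.14].

### API

Orientations are given as a unit quaternion [w, x, y, z].
In Python, from workcell import r gives the robot as it stands. The module is installed in compiled form; this text tells all that it offers.
- The arm moves only by the tool jog_arm, never from a script. Its argument "series" is one flat list of numbers, 7 for each row, row after row: the shift along the tool's x, y, z in mm, then the turn, a rotation vector about the tool's x, y, z in rad, then the opening, from 0 (shut) to 1 (fully open). A call has 1 to 20 rows; each row shifts and turns the commanded pose from where the row before left it, along the tool's axes as they then stand; what a row does not reach is not made up. A row lasts 1/8 s, in which the tool goes at most 62.5 mm and 10.7 degrees, less where a joint would pass 70% of its speed; a pose out of reach is approached as far as the arm can. A call with a gripper value outside its range is refused whole. The fingers move at their own pace and stop on an object; "grip_force" is the grip in N (left out, the last holds). Time passes only in rows, so rows that do not move let the fingers close. It gives the time, the measured TCP pose, the force and the opening at its end, in the units of the state.
- r.get_state(): the state, without advancing time (a new reading comes with each control period).
- r.camera(name): name is "scene" or "top" or "wrist"; returns the picture (420x560x3 uint8, red, green, blue); there is no depth.
- r.get_calibration(name): a dict with "K" (3x3 intrinsics, pixels), "k1" (the pictures are not rectified: a ray, as slopes to the right and down, at radius r is drawn at 1 + k1 r^2 times it, then the intrinsics apply), "view" (4x4, takes a point from world to camera coordinates); the wrist camera has in their place "hand_eye" (4x4, takes a point from camera to tool coordinates, whose origin is the TCP and whose axes are the tool frame's). Camera axes: x right, y up, looking along -z (the intrinsics and any distortion apply to the point x, -y, -z); pixel columns grow to the right and rows downward; lengths in m; the calibration is good to about 2 mm. A picture is of the moment at which its call begins: read the wrist's pose just before it. get_calibration takes no time and is no camera call.
- r.job_done(): hands the job in, once; it reports no verdict.
Trained networks look in the newest picture that a camera, given by its name, has taken for a name from the list of things; names that differ only in an ending like _2 or _b are one class to them, and where a whole thing is asked for, a point or a joint stands for the part that bears it (a point fixed in the world has none). Each returns a list of dicts, best first, with "p" (0 to 1); they miss things now and then, are a little off and sometimes report something else, mostly with a low value. They report only what shows in the picture. A call takes as long as a camera call.
- r.find_in(thing, camera): "rect" ([left, top, width, height] in pixels, round what is visible of it).
- r.silhouettes(thing, camera): "mask" (420x560 bool, what is visible of it) and "rect" ([left, top, width, height] in pixels, round what is visible of it).
The state is a dict: "t": time; "joints": joint angles; "qd": joint speeds; "tau": joint torques, N m; "position": TCP position; "tool_rot": TCP orientation; "force": force on the tool from outside, world axes, zero at the start; "ft_torque": the same for the moment, N m; "gripper_width": opening from 0.0 (shut) to 1.0 (fully open).
Only numpy, scipy, OpenCV 4.12 (cv2) and the standard library are available. Lean on these libraries where they do the work, as an engineer would, in place of code of your own. Each camera call takes 0.05 s, during which the arm holds its last target. There are 200 camera calls.

### The job

Open the canisters of fittings for stock-taking: with the cap puller, not with the fingers, hook under every cap that is still on a canister, pull it straight up until it pops off, and stand it gently, skirt down, in the shallow tray. One canister is blocked by a tin in front of it, so move the tin out of the way first and set it back upright where it stood at the start when you are done. Finish with the puller standing in the middle of its mat, and leave everything else where it is.

Things in the scene. Friction and masses are not known exactly. Their poses are not given: they have to be found in the camera images.
- canister_a: Fixed stock canister: square grey body 86 mm wide, 80 mm high; square steel neck 45 mm wide up to 118 mm; flat stem 30 mm wide, 138 mm high, on its rear (+x) face. Origin: centre of underside, z up. Sprung pads in the neck hold the cap with 8 to 12 N till it has risen 15 mm; it is clear of the neck after 28 mm. The tin stands about 117 mm in front (-x).
- cap_a_rim (a point): Snug black cap of canister_a (always there), 60 g: flange 58 (its x) x 90 (its y) x 8 mm on a skirt 56 x 56 mm, 28 mm long, so it overhangs 17 mm at the two y sides only. Point: centre of the flange's underside, 28 mm above the skirt's edge; axes as the canister's. When on, it is 118 mm above the table, 38 mm above the canister's shoulder.
- canister_b: Fixed stock canister: square grey body 86 mm wide, 80 mm high; square steel neck 45 mm wide up to 118 mm; flat stem 30 mm wide, 138 mm high, on its rear (+x) face. Origin: centre of underside, z up. Sprung pads in the neck hold the cap with 8 to 12 N till it has risen 15 mm; it is clear of the neck after 28 mm. No tin in front.
- cap_b_rim (a point): Snug black cap of canister_b (None if already open), 60 g: flange 58 (its x) x 90 (its y) x 8 mm on a skirt 56 x 56 mm, 28 mm long, so it overhangs 17 mm at the two y sides only. Point: centre of the flange's underside, 28 mm above the skirt's edge; axes as the canister's. When on, it is 118 mm above the table, 38 mm above the canister's shoulder.
- canister_c: Fixed stock canister: square grey body 86 mm wide, 80 mm high; square steel neck 45 mm wide up to 118 mm; flat stem 30 mm wide, 138 mm high, on its rear (+x) face. Origin: centre of underside, z up. Sprung pads in the neck hold the cap with 8 to 12 N till it has risen 15 mm; it is clear of the neck after 28 mm. No tin in front.
- cap_c_rim (a point): Snug black cap of canister_c (None if already open), 60 g: flange 58 (its x) x 90 (its y) x 8 mm on a skirt 56 x 56 mm, 28 mm long, so it overhangs 17 mm at the two y sides only. Point: centre of the flange's underside, 28 mm above the skirt's edge; axes as the canister's. When on, it is 118 mm above the table, 38 mm above the canister's shoulder.
- tin_mid (a point): plain round steel tin with a paper band, 64 mm across, 145 mm high, about 0.3 kg and heavy at the bottom, upright; it stands in front of canister_a and blocks the way of the puller. This point is its centre, half-way up (72.5 mm).
- puller_grip (a point): Cap puller, 0.18 kg, upright on its mat. Point: centre of its wooden grip block, 40 (x) x 24 (y) x 45 mm high, 74.5 mm above the puller's underside; nothing else is that high. An arm 24 mm wide, 44 to 52 mm above the underside, joins it to a back plate whose inner face is 34 mm towards -x and which is 6 mm thick and 88 mm wide (y).
- mat: thin black rubber mat for the puller, fixed, 150 x 150 mm, 3 mm thick; origin at the centre of its underside
- tray: shallow aluminium tray for the caps, fixed, 120 mm (x) by 340 mm (y) outside, walls 4 mm thick and 12 mm high, floor 4 mm thick; origin at the centre of its underside. Three caps fit side by side along its y.
- tape_roll: bystander, to be left alone: roll of brown tape lying flat, 90 mm across, 24 mm high, open in the middle; origin at its underside's centre
- carton: bystander, to be left alone: small closed cardboard carton, 100 x 140 x 75 mm high; origin at its underside's centre
- jar: bystander, to be left alone: squat closed jar, 70 mm across, 110 mm high; origin at its underside's centre
- cup: bystander, to be left alone: white plastic cup, 76 mm across, 90 mm high; origin at its underside's centre
- sample_block: bystander, to be left alone: plain wooden block, 90 x 50 x 30 mm high; origin at its underside's centre
- puller_fork (a point): Fork of the puller. Point: on the underside, straight below the grip's centre and below a hooked cap's centre; x points to the fork's open end. Two flat prongs 13 mm wide, 6 mm thick, 62 mm apart (88 mm over all), reach 34 mm towards +x. Slide it towards the cap's +x, skirt between the prongs. A pulled cap rides on it, its skirt hanging 22 mm below the prongs.

How it is judged:
By the outcome, as a careful person would: the job done as asked, in the order asked, and still so for the second after the job is handed in, with the robot touching nothing.
Of cap_b, cap_c only 1 to 2 are there at a start; the rules pass over those that are not, and their reading is None.
At some moment in a run one of tin, puller may be knocked a few centimetres aside while the robot is not near it.
It also fails if it takes over 210 s, if anything falls off the work surface, if the arm or the gripper's body presses on something with over 40 N, if the wrist force passes 120 N, or if a joint passes its speed limit or range.

## Working session

There is one attempt and no reset: what is moved stays moved. The work goes in short steps, Python scripts to look and compute and a tool call to move; the robot and the scene stay as the last step left them, time stands still between calls to the robot, and variables do not carry over. Pictures are saved under pics/ and viewed, about 12 in all and at most 16, crops included, and the job is handed in when it is done.

Besides the shell and the picture viewer there is one more tool, called as name(argument=value, ...), one argument or row to a line, values as JSON. jog_arm: Moves the arm, as the interface text tells. Its arguments: {"type":"object","properties":{"series":{"type":"array","items":{"type":"number"}},"grip_force":{"type":"number"}},"required":["series"]}

```bash
mkdir -p pics; cat > h.py <<'E'
import numpy as np, cv2
from workcell import r
from scipy.spatial.transform import Rotation as R
def snap(cam,name=None):
    im=r.camera(cam)
    if name: cv2.imwrite(f'pics/{name}.png',cv2.cvtColor(im,cv2.COLOR_RGB2BGR))
    return im
def view(cam,st=None):
    c=r.get_calibration(cam)
    if 'view' in c: V=np.array(c['view'])
    else:
        st=st or r.get_state(); q=st['tool_rot']; T=np.eye(4)
        T[:3,:3]=R.from_quat([q[1],q[2],q[3],q[0]]).as_matrix(); T[:3,3]=st['position']
        V=np.linalg.inv(T@np.array(c['hand_eye']))
    return np.array(c['K']),float(c['k1']),V
def proj(P,cv):
    K,k1,V=cv; P=np.atleast_2d(P); p=P@V[:3,:3].T+V[:3,3]
    s=np.c_[p[:,0]/-p[:,2],-p[:,1]/-p[:,2]]; s=s*(1+k1*(s**2).sum(1,keepdims=True))
    return s@K[:2,:2].T+K[:2,2]
def back(uv,z,cv):
    K,k1,V=cv; uv=np.atleast_2d(uv).astype(float); d=(uv-K[:2,2])@np.linalg.inv(K[:2,:2]).T; s=d.copy()
    for _ in range(20): s=d/(1+k1*(s**2).sum(1,keepdims=True))
    ray=np.c_[s[:,0],-s[:,1],-np.ones(len(s))]@V[:3,:3]; o=-V[:3,:3].T@V[:3,3]
    return o+ray*((z-o[2])/ray[:,2])[:,None]
E
cat > a.py <<'E'
from h import *
print(r.get_state())
for c in ('scene','top'):
    snap(c,c+'0'); cv=view(c); print(c,cv[0][0,0],cv[1],-cv[2][:3,:3].T@cv[2][:3,3])
    for t in ['canister_a','cap_a_rim','tin_mid','puller_grip','mat','tray','tape_roll','carton','jar','cup','sample_block']:
        try: print(t,[(round(d['p'],2),[round(float(x)) for x in d['rect']]) for d in r.find_in(t,c)][:4])
        except Exception as e: print(t,e)
E
python3 a.py
```

```text
{'t': 0.0, 'joints': array([-1.2077256 ,  0.6001203 , -0.00252463,  1.60014574,  0.00180054,
        0.94293021, -0.0797964 ]), 'qd': array([-6.23771753e-05, -8.54271805e-04, -2.44807061e-04, -2.74113904e-04,
        4.05116568e-04,  9.03518605e-06,  3.21493536e-04]), 'tau': array([-1.04948391e-03, -7.76445580e+01,  1.56436063e+00, -2.58020318e+01,
        1.22628474e-02,  8.89450457e-03, -1.26593179e-05]), 'position': array([0.30847404, 0.65555917, 0.23041507]), 'tool_rot': array([-0.59666208,  0.59735991,  0.37847029, -0.37936229]), 'force': array([ 0.90142318, -0.50348341, -0.14561402]), 'ft_torque': array([ 0.00325148, -0.0118453 ,  0.01394255]), 'gripper_width': 0.9977676811897037}
scene 405.95610613956904 -0.07149763831762967 [ 1.03977693 -0.41524804  1.08228897]
canister_a [(0.86, [290, 206, 40, 34]), (0.84, [321, 176, 39, 36]), (0.72, [294, 190, 34, 31]), (0.58, [251, 226, 42, 52])]
cap_a_rim [(0.69, [292, 190, 36, 30])]
tin_mid [(0.66, [270, 169, 24, 46])]
puller_grip [(0.78, [207, 287, 39, 44])]
mat [(0.96, [199, 273, 71, 70])]
tray [(0.91, [120, 228, 114, 108])]
tape_roll [(0.78, [223, 179, 29, 25])]
carton [(0.92, [310, 229, 61, 60]), (0.27, [350, 118, 15, 31])]
jar [(0.67, [282, 277, 18, 36]), (0.5, [204, 290, 43, 45])]
cup [(0.56, [349, 118, 21, 33])]
sample_block [(0.64, [126, 340, 38, 31])]
top 525.4275188261142 -0.12101776937234418 [0.35401741 0.05043492 1.88219426]
canister_a [(0.86, [244, 172, 27, 33]), (0.62, [289, 176, 25, 33]), (0.53, [202, 176, 24, 36])]
cap_a_rim [(0.58, [244, 181, 32, 18])]
tin_mid [(0.59, [243, 215, 26, 20])]
puller_grip [(0.55, [347, 173, 27, 25])]
mat [(0.59, [329, 163, 51, 47])]
tray [(0.87, [322, 216, 94, 42])]
tape_roll [(0.58, [347, 173, 27, 26]), (0.55, [265, 253, 24, 28])]
carton [(0.61, [246, 132, 45, 39])]
jar [(0.55, [308, 141, 20, 25])]
cup [(0.68, [136, 210, 26, 24])]
sample_block [(0.64, [410, 190, 24, 26])]
```

```bash
python3 - <<'E'
import cv2
a=cv2.imread('pics/scene0.png')[90:390,100:400]; b=cv2.imread('pics/top0.png')[110:300,120:450]
cv2.imwrite('pics/s0c.png',cv2.resize(a,(600,600),interpolation=cv2.INTER_CUBIC)); cv2.imwrite('pics/t0c.png',cv2.resize(b,(792,456),interpolation=cv2.INTER_CUBIC))
E
```

```text
(no output)
```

View pics/s0c.png

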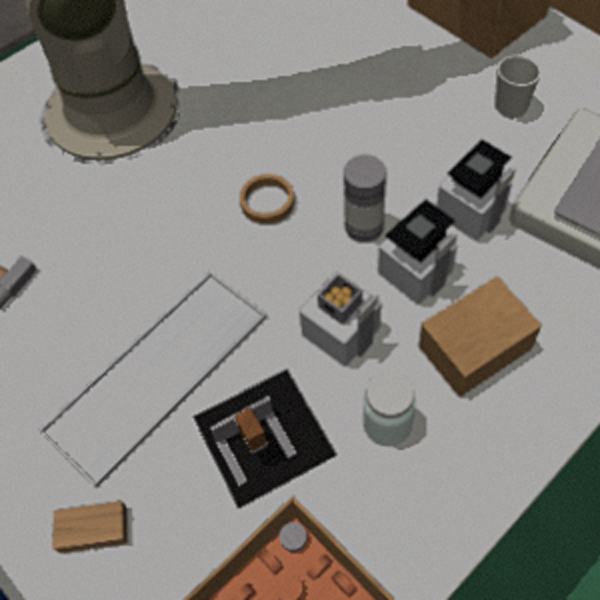

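View pics/t0c.png

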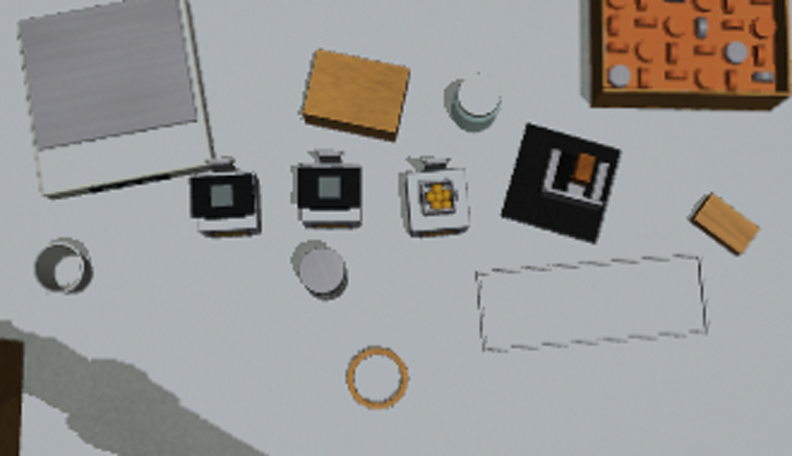

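The scene crop shows three canisters in a row: the left and middle ones (475,165 and 420,230) have caps, and the third (340,290) is open. The tin (365,195) stands in front of the middle one. The puller (250,425) is on its mat with the fork facing away from the base, and the tray is at (155,380). The top crop agrees.

```bash
cat >> h.py <<'E'
from scipy.optimize import minimize
def box(x0,x1,y0,y1,z0,z1): return np.array([[x,y,z] for x in(x0,x1) for y in(y0,y1) for z in(z0,z1)])/1000.
def cyl(rad,z0,z1):
    a=np.linspace(0,2*np.pi,40,endpoint=False); return np.array([[rad*np.cos(t),rad*np.sin(t),z] for t in a for z in(z0,z1)])/1000.
M=dict(cap=[box(-29,29,-45,45,118,126),box(-28,28,-28,28,90,118)],
 capoff=[box(-29,29,-45,45,28,36),box(-28,28,-28,28,0,28)],
 can=[box(-43,43,-43,43,0,80),box(-22.5,22.5,-22.5,22.5,80,118)],
 capcan=[box(-43,43,-43,43,0,80),box(-29,29,-45,45,118,126),box(-28,28,-28,28,80,118)],
 tin=[cyl(32,0,145)], mat=[box(-75,75,-75,75,0,3)], tray=[box(-60,60,-170,170,0,12)],
 puller=[box(-20,20,-12,12,52,97),box(-40,-34,-44,44,0,52),box(-34,0,-12,12,44,52),box(-34,34,-44,-31,0,6),box(-34,34,31,44,0,6)])
def pose(p,parts,z=0):
    c,s=np.cos(p[2]),np.sin(p[2]); Rz=np.array([[c,-s,0],[s,c,0],[0,0,1]])
    return [P@Rz.T+[p[0],p[1],z] for P in parts]
def draw(p,parts,cv,z=0,S=4):
    m=np.zeros((420*S//2,560*S//2),np.uint8)
    for P in pose(p,parts,z):
        uv=proj(P,cv)
        cv2.fillConvexPoly(m,cv2.convexHull(np.round((uv+.5)*S/2*16-8).astype(np.int32)),1,shift=4)
    return m
def fit(parts,obs,p0,z=0,yaw=True):
    ms=[(cv2.resize(m.astype(np.uint8),(1120,840),interpolation=cv2.INTER_NEAREST),cv) for m,cv in obs]
    def f(q):
        p=[q[0]/1000,q[1]/1000,q[2]/50 if yaw else p0[2]]; s=0
        for m,cv in ms:
            d=draw(p,parts,cv,z); s-=(d&m).sum()/((d|m).sum()+1e-9)
        return s/len(ms)
    q0=np.array([p0[0]*1000,p0[1]*1000,p0[2]*50]); best=None
    for k in (15,5):
        sim=np.vstack([q0,q0+[k,0,0],q0+[0,k,0],q0+[0,0,k]]); o=minimize(f,q0,method='Nelder-Mead',options=dict(initial_simplex=sim,xatol=.05,fatol=1e-5)); q0=o.x
    return np.round([q0[0]/1000,q0[1]/1000,q0[2]/50 if yaw else p0[2],-o.fun],4)
E
cat > b.py <<'E'
from h import *
c=r.get_calibration('wrist'); print({k:np.round(v,3).tolist() for k,v in c.items()})
q=r.get_state()['tool_rot']; print(R.from_quat([q[1],q[2],q[3],q[0]]).as_matrix().round(3))
D={}
for cam in('scene','top'):
    r.camera(cam); cv=view(cam)
    for t in ['cap_a_rim','canister_a','tin_mid','puller_grip','mat','tray']:
        for d in r.silhouettes(t,cam)[:4]:
            if d['p']<.4: continue
            m=np.array(d['mask']); rc=[round(float(x)) for x in d['rect']]
            zc={'cap_a_rim':.12,'canister_a':.06,'tin_mid':.07,'puller_grip':.04}.get(t,.002)
            ys,xs=np.nonzero(m); P=back([[xs.mean(),ys.mean()]],zc,cv)[0]
            parts=M[{'cap_a_rim':'cap','canister_a':'can','tin_mid':'tin','puller_grip':'puller'}.get(t,t)]
            print(cam,t,round(d['p'],2),rc,m.sum(),P.round(3),fit(parts,[(m,cv)],[P[0],P[1],-.1],yaw=t!='tin_mid'))
E
python3 b.py
```

```text
{'K': [[301.809, 0.0, 275.413], [0.0, 301.809, 208.976], [0.0, 0.0, 1.0]], 'k1': -0.05, 'hand_eye': [[1.0, 0.001, -0.0, 0.0], [-0.0, 0.271, -0.962, -0.143], [-0.001, 0.962, 0.271, 0.068], [0.0, 0.0, 0.0, 1.0]]}
[[ 0.426  0.    -0.905]
 [ 0.905  0.     0.426]
 [ 0.    -1.    -0.   ]]
scene cap_a_rim 0.73 [292, 191, 36, 31] 555 [0.637 0.129 0.12 ] [0.6326 0.1312 0.0262 0.8705]
scene canister_a 0.91 [290, 204, 41, 38] 773 [0.655 0.109 0.06 ] [0.638  0.1326 0.0454 0.6099]
scene canister_a 0.79 [318, 174, 42, 36] 724 [0.638 0.261 0.06 ] [0.6201 0.2835 0.1643 0.5931]
scene canister_a 0.58 [248, 226, 45, 50] 1266 [ 0.633 -0.032  0.06 ] [ 0.6266 -0.0243  0.0768  0.9236]
scene tin_mid 0.63 [269, 171, 24, 41] 826 [0.51  0.144 0.07 ] [ 0.5138  0.1398 -0.1     0.9369]
scene puller_grip 0.59 [206, 291, 42, 42] 598 [ 0.658 -0.234  0.04 ] [ 0.67   -0.2343 -0.2764  0.8431]
scene puller_grip 0.48 [311, 228, 61, 59] 2179 [0.784 0.096 0.04 ] [ 0.7872  0.1117 -0.7469  0.2947]
scene mat 0.75 [197, 275, 73, 70] 2108 [ 0.671 -0.212  0.002] [ 0.6622 -0.213  -0.2745  0.7338]
scene tray 0.72 [120, 227, 111, 106] 4572 [ 0.483 -0.271  0.002] [ 0.4818 -0.2605  0.0852  0.962 ]
top canister_a 0.79 [202, 175, 23, 38] 258 [0.598 0.282 0.06 ] [0.6147 0.2839 0.0356 0.2697]
top canister_a 0.69 [244, 174, 25, 32] 250 [0.608 0.132 0.06 ] [0.5906 0.1308 0.4235 0.2765]
top canister_a 0.67 [288, 176, 26, 35] 739 [ 0.622 -0.023  0.06 ] [ 0.6207 -0.0238  0.0878  0.8938]
top tin_mid 0.74 [244, 216, 21, 17] 356 [0.512 0.14  0.07 ] [ 0.511   0.1394 -0.1     0.9499]
top puller_grip 0.61 [344, 171, 28, 27] 317 [ 0.658 -0.23   0.04 ] [ 0.6686 -0.235  -0.2791  0.7849]
top mat 0.58 [331, 160, 48, 50] 1405 [ 0.659 -0.209  0.002] [ 0.6604 -0.2142 -0.2831  0.7839]
top tray 0.6 [321, 216, 93, 38] 3192 [ 0.479 -0.261  0.002] [ 0.4786 -0.2605  0.0928  0.9793]
```

jog_arm(
  series=[0,-20,0,0,-0.147,0,1,0,-20,0,0,-0.147,0,1,0,-20,0,0,-0.147,0,1,-45,-4,-10,0,0,0,1,-45,-4,-10,0,0,0,1,-45,-4,-10,0,0,0,1,-45,-4,-10,0,0,0,1,-45,-4,-10,0,0,0,1,-45,-4,-10,0,0,0,1,-45,-4,-10,0,0,0,1,-45,-4,-10,0,0,0,1,-45,-4,-10,0,0,0,1,-45,-4,-10,0,0,0,1,-45,-4,-10,0,0,0,1,-41,0,-12,0,0,0,1,0,0,0,0,0,0,1,0,0,0,0,0,0,1],
)

```text
t: 4.03
position: [0.4312, 0.1207, 0.3354]
tool_rot: [-0.5, 0.5, 0.5, -0.5]
force: [-0.5, 0.9, 0.4]
gripper_width: 1.002
```

```bash
cat > c.py <<'E'
from h import *
import sys
st=r.get_state(); print(st['position'].round(4),st['t'])
q=st['tool_rot']; print(R.from_quat([q[1],q[2],q[3],q[0]]).as_matrix().round(3).tolist())
snap('wrist',sys.argv[1]); cv=view('wrist',st)
for t in sys.argv[2].split(','):
    for d in r.silhouettes(t,'wrist')[:4]:
        if d['p']<.35: continue
        m=np.array(d['mask']); rc=[round(float(x)) for x in d['rect']]
        zc={'cap_a_rim':.12,'canister_a':.06,'tin_mid':.07,'puller_grip':.04}.get(t,.002)
        ys,xs=np.nonzero(m); P=back([[xs.mean(),ys.mean()]],zc,cv)[0]
        parts=M[{'cap_a_rim':'cap','canister_a':'can','tin_mid':'tin','puller_grip':'puller'}.get(t,t)]
        print(t,round(d['p'],2),rc,m.sum(),fit(parts,[(m,cv)],[P[0],P[1],.05],yaw=t!='tin_mid'))
E
python3 c.py w1 cap_a_rim,canister_a,tin_mid
```

```text
[0.4312 0.1207 0.3354] 4.025
[[-0.001, 0.0, -1.0], [1.0, 0.0, -0.001], [0.0, -1.0, -0.0]]
cap_a_rim 0.66 [251, 295, 66, 51] 2890 [0.6317 0.1312 0.0044 0.9587]
canister_a 0.79 [254, 262, 59, 85] 1623 [0.6095 0.1314 0.1218 0.3616]
canister_a 0.72 [171, 253, 48, 94] 2769 [ 0.6321 -0.0105 -0.5889  0.5651]
canister_a 0.55 [338, 249, 73, 74] 1574 [0.617  0.2807 0.0641 0.3315]
tin_mid 0.79 [264, 198, 53, 79] 3243 [0.5117 0.1382 0.05   0.9737]
```

View pics/w1.png

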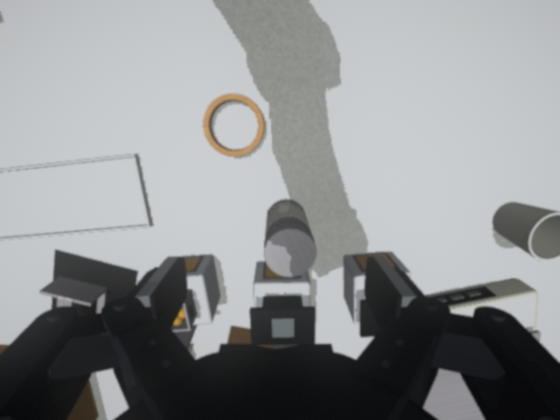

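jog_arm(
  series=[9,0,-40,0,0,0,1,9,0,-41,0,0,0,1,0,40,0,0,0,0,1,0,40,0,0,0,0,1,0,40,0,0,0,0,1,0,40,0,0,0,0,1,0,40,0,0,0,0,1,0,20,0,0,0,0,1,0,18,0,0,0,0,1,0,0,0,0,0,0,1,0,0,0,0,0,0,0,0,0,0,0,0,0,0,0,0,0,0,0,0,0,0,0,0,0,0,0,0,0,0,0,0,0,0,0,0,0,0,0,0,0,0],
  grip_force=40,
)

```text
t: 6.22
position: [0.5128, 0.1385, 0.0982]
tool_rot: [-0.499, 0.5, 0.501, -0.5]
force: [-1.4, -0.3, 8.4]
gripper_width: 0.742
```

jog_arm(
  series=[0,-15,0,0,0,0,0,0,-20,0,0,0,0,0,0,-20,0,0,0,0,0,19,0,20,0,0,0,0,19,0,21,0,0,0,0,19,0,21,0,0,0,0,19,0,21,0,0,0,0,0,0,0,0,0,0,0,0,20,0,0,0,0,0,0,20,0,0,0,0,0,0,8,0,0,0,0,0,0,4,0,0,0,0,0,0,3,0,0,0,0,0,0,0,0,0,0,0,0],
)

```text
t: 7.98
position: [0.4297, 0.214, 0.0982]
tool_rot: [-0.5, 0.5, 0.501, -0.5]
force: [-0.1, -2.2, 3.5]
gripper_width: 0.738
```

jog_arm(
  series=[0,0,0,0,0,0,1,0,0,0,0,0,0,1,0,0,0,0,0,0,1,0,-20,0,0,0,0,1,0,-40,0,0,0,0,1,0,-40,0,0,0,0,1,0,-40,0,0,0,0,1,20,-40,0,0,0,0,1,25,-30,0,0,0,0,1,25,-20,0,0,0,0,1,0,0,0,0,0,0,1,0,0,0,0,0,0,1],
)

```text
t: 9.48
position: [0.4288, 0.2831, 0.3265]
tool_rot: [0.5, -0.5, -0.5, 0.501]
force: [0.1, -0.4, 0.2]
gripper_width: 0.995
```

```bash
python3 c.py w2 cap_a_rim,tin_mid; python3 - <<'E'
from h import *
for c in('scene','top'):
    r.camera(c); cv=view(c)
    for t in('tin_mid','puller_grip','cap_a_rim','mat'):
        for d in r.silhouettes(t,c)[:3]:
            m=np.array(d['mask']); ys,xs=np.nonzero(m); zc={'cap_a_rim':.12,'tin_mid':.07,'puller_grip':.04}.get(t,0)
            P=back([[xs.mean(),ys.mean()]],zc,cv)[0]
            print(c,t,round(d['p'],2),fit(M[{'tin_mid':'tin','puller_grip':'puller','cap_a_rim':'cap','mat':'mat'}[t]],[(m,cv)],[P[0],P[1],-.1],yaw=t!='tin_mid'))
E
```

```text
[0.4288 0.2831 0.3265] 9.475
[[-0.001, -0.001, -1.0], [1.0, -0.001, -0.001], [-0.001, -1.0, 0.001]]
tin_mid 0.72 [185, 148, 70, 68] 3297 [0.4289 0.2142 0.05   0.9698]
scene tin_mid 0.83 [ 0.4311  0.2153 -0.1     0.9522]
scene puller_grip 0.74 [ 0.6702 -0.2338 -0.2424  0.8619]
scene puller_grip 0.35 [ 0.604   0.3425 -0.3334  0.5283]
scene cap_a_rim 0.89 [0.6339 0.1317 0.055  0.9277]
scene mat 0.81 [ 0.6626 -0.2135 -0.2755  0.7562]
top tin_mid 0.87 [ 0.4261  0.2122 -0.1     0.9137]
top puller_grip 0.78 [ 0.6696 -0.2356 -0.2259  0.6924]
top puller_grip 0.61 [ 0.609  -0.47   -0.6845  0.6143]
top cap_a_rim 0.71 [0.6264 0.1305 0.0088 0.9689]
top mat 0.8 [ 0.6614 -0.2152 -0.2662  0.6852]
top mat 0.44 [ 0.5525  0.5451 -0.4798  0.265 ]
```

View pics/w2.png

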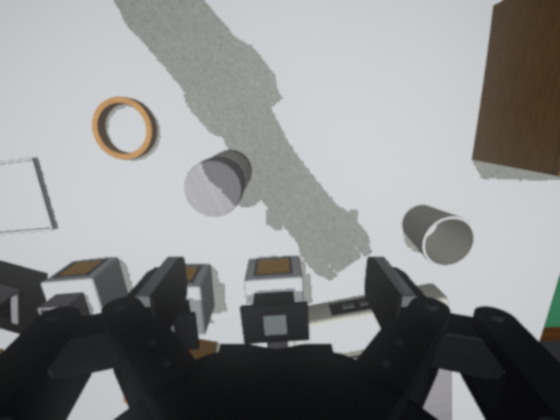

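```bash
python3 - <<'E'
from h import *
im=cv2.imread('pics/w2.png'); st=r.get_state(); cv=view('wrist',st)
g=im.max(2); m=np.zeros_like(g); m[285:342,230:322]=(g[285:342,230:322]<70)
n,l,s,_=cv2.connectedComponentsWithStats(m); k=1+np.argmax(s[1:,4]); print(s[k])
m=(l==k).astype(np.uint8); m=cv2.morphologyEx(m,cv2.MORPH_CLOSE,np.ones((25,25)))
out=cv2.resize(im[270:350,215:335],(720,480)); 
f=fit(M['cap'],[(m>0,cv)],[.62,.283,.05]); print(f)
for P in pose(f,M['cap']):
    for u in proj(P,cv): cv2.circle(out,tuple(int(v) for v in (u-[215,270]+.5)*6),4,(0,0,255),-1)
cv2.drawContours(out,[((c-[215,270])*6) for c in cv2.findContours(m,0,2)[0]],-1,(0,255,0),1)
cv2.imwrite('pics/w2c.png',out)
# body fits for a: body front/top
E
```

```text
[ 241  292   67   50 2342]
[0.6203 0.2835 0.0806 0.8968]
```

View pics/w2c.png

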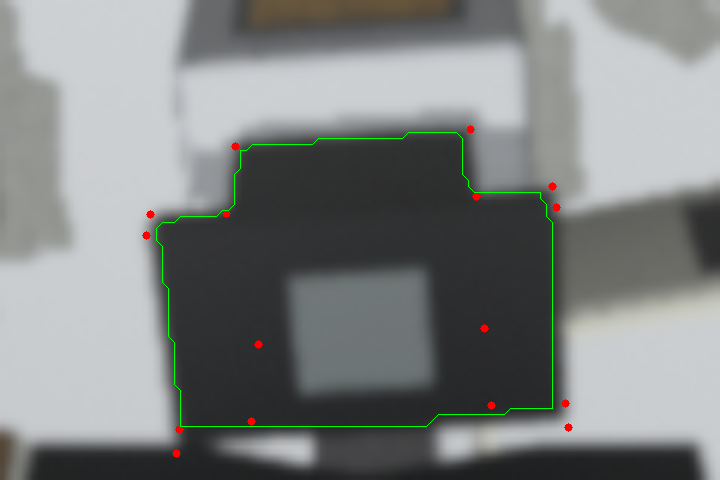

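jog_arm(
  series=[-46,0,-5,0,0,0,1,-46,0,-6,0,0,0,1,-46,0,-6,0,0,0,1,-46,0,-6,0,0,0,1,-46,0,-6,0,0,0,1,-46,0,-6,0,0,0,1,-46,0,-6,0,0,0,1,-46,0,-6,0,0,0,1,-46,0,-6,0,0,0,1,-50,0,-6,0,0,0,1,0,0,0,0,0.135,0,1,0,0,0,0,0.135,0,1,0,0,0,0,0,0,1,0,0,0,0,0,0,1],
)

```text
t: 11.88
position: [0.4888, -0.1795, 0.3273]
tool_rot: [-0.562, 0.562, 0.43, -0.429]
force: [-0.3, 0.1, -0.3]
gripper_width: 0.999
```

```bash
python3 c.py w3 puller_grip,mat,tray
```

```text
[ 0.4888 -0.1795  0.3273] 11.875
[[0.262, 0.0, -0.965], [0.965, -0.0, 0.262], [-0.0, -1.0, -0.0]]
puller_grip 0.72 [244, 259, 58, 64] 2110 [ 0.6728 -0.2357 -0.2661  0.9379]
puller_grip 0.55 [349, 293, 30, 56] 875 [ 0.7814 -0.1091 -0.2232  0.3539]
mat 0.69 [238, 230, 91, 83] 5367 [ 0.6627 -0.214  -0.2768  0.7391]
```

View pics/w3.png

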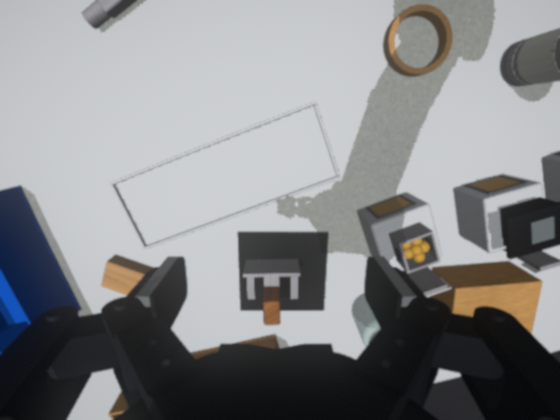

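jog_arm(
  series=[-2,0,-47,0,0,0,1,-2,0,-47,0,0,0,1,-1,0,-48,0,0,0,1,-1,0,-48,0,0,0,1,0,40,0,0,0,0,1,0,40,0,0,0,0,1,0,40,0,0,0,0,1,0,40,0,0,0,0,1,0,40,0,0,0,0,1,0,30,0,0,0,0,1,0,20,0,0,0,0,1,0,17,0,0,0,0,1,0,0,0,0,0,0,1,0,0,0,0,0,0,0,0,0,0,0,0,0,0,0,0,0,0,0,0,0,0,0,0,0,0,0,0,0,0,0,0,0,0,0],
  grip_force=60,
)

```text
t: 14.32
position: [0.6707, -0.236, 0.0609]
tool_rot: [-0.562, 0.563, 0.429, -0.428]
force: [-0.5, 1.7, 5.5]
gripper_width: 0.274
```

jog_arm(
  series=[0,0,0,0,0,0,0,0,0,0,0,0,0,0,0,0,0,0,0,0,0],
  grip_force=100,
)

```text
t: 14.7
position: [0.6706, -0.236, 0.061]
tool_rot: [-0.562, 0.563, 0.429, -0.428]
force: [-0.5, 1.1, 6.6]
gripper_width: 0.266
```

```bash
python3 - <<'E'
from h import *
st=r.get_state(); print(st['position'],st['force'],st['gripper_width'])
q=st['tool_rot']; print(R.from_quat([q[1],q[2],q[3],q[0]]).as_matrix().round(3).tolist())
snap('wrist','w4'); cv=view('wrist',st)
for c,v in (('wrist',cv),):
  for d in r.silhouettes('puller_grip',c)[:2]:
    m=np.array(d['mask']); print(d['p'],d['rect'],fit(M['puller'],[(m,v)],[.671,-.235,-.265],z=.003))
for c in ('scene',):
  r.camera(c); v=view(c)
  for d in r.silhouettes('puller_grip',c)[:2]:
    m=np.array(d['mask']); print(d['p'],d['rect'],fit(M['puller'],[(m,v)],[.671,-.235,-.265],z=.003))
E
```

```text
[ 0.6706188  -0.23596609  0.06096999] [-0.46610821  1.09006526  6.64205319] 0.26618701836631486
[[0.265, 0.001, -0.964], [0.964, -0.0, 0.265], [0.0, -1.0, -0.001]]
0.8 [187.5, 170.7, 175.7, 171.1] [ 0.671  -0.2355 -0.2595  0.9256]
0.67 [211.3, 298.3, 37.7, 34.6] [ 0.6783 -0.2364 -0.2506  0.4878]
```

View pics/w4.png

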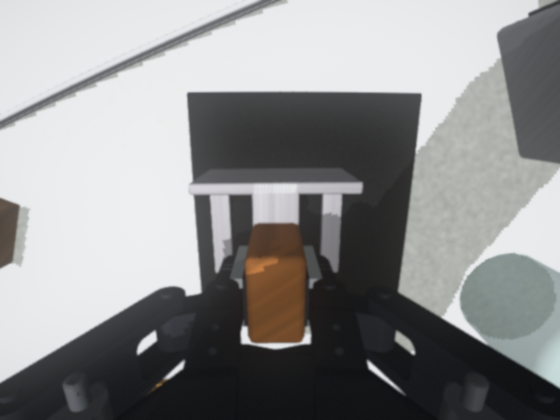

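jog_arm(
  series=[0,-15,0,0,0,0,0,0,-35,0,0,0,0,0,0,-45,0,0,0,0,0,0,-45,0,0,0,0,0,0,-40,0,0,0,0,0,0,0,0,0,-0.095,0,0,0,0,0,0,-0.095,0,0,0,0,0,0,-0.095,0,0,37,0,13,0,0,0,0,37,0,13,0,0,0,0,37,0,13,0,0,0,0,37,0,13,0,0,0,0,37,0,13,0,0,0,0,37,0,13,0,0,0,0,37,0,13,0,0,0,0,37,0,13,0,0,0,0,37,0,14,0,0,0,0,35,0,14,0,0,0,0,0,0,0,0,0,0,0,0,0,0,0,0,0,0],
)

```text
t: 17.4
position: [0.5325, 0.1292, 0.2408]
tool_rot: [-0.496, 0.496, 0.504, -0.504]
force: [-0.5, -0.7, -1.6]
gripper_width: 0.271
```

```bash
cat > d.py <<'E'
from h import *
import sys
# usage: d.py name x y yaw : picture + fork-to-target offsets in tool axes
st=r.get_state(); q=st['tool_rot']; A=R.from_quat([q[1],q[2],q[3],q[0]]).as_matrix(); p=st['position']
print('pos',p.round(4),'yaw',round(np.arctan2(-A[0,0],A[1,0]),4),'tilt',A[2].round(4),'F',st['force'].round(1),'w',round(st['gripper_width'],3),'t',st['t'])
x,y,yaw=map(float,sys.argv[2:5]); d=np.array([x-p[0],y-p[1],0]); print('tool dx,dz mm to target',(A.T@d*1000).round(1))
im=snap('wrist'); cv=view('wrist',st); out=cv2.cvtColor(im,cv2.COLOR_RGB2BGR)
cv2.imwrite(f'pics/{sys.argv[1]}.png',out)
im=snap('scene'); s=view('scene')
if len(sys.argv)>5:
    out2=cv2.cvtColor(im,cv2.COLOR_RGB2BGR); u=proj([[x,y,.11]],s)[0].astype(int); a=max(u[0]-70,0); b=max(u[1]-60,0)
    cr=cv2.resize(out2[b:b+120,a:a+140],(700,600),interpolation=cv2.INTER_CUBIC); cv2.imwrite(f'pics/{sys.argv[1]}s.png',cr)
for d in r.silhouettes('cap_a_rim','scene')[:4]:
    m=np.array(d['mask']); ys,xs=np.nonzero(m); P=back([[xs.mean(),ys.mean()]],.12,s)[0]
    print('cap',round(d['p'],2),fit(M['cap'],[(m,s)],[P[0],P[1],.05]))
for d in r.silhouettes('tin_mid','scene')[:1]:
    m=np.array(d['mask']); print('tin',round(d['p'],2),fit(M['tin'],[(m,s)],[.43,.214,0],yaw=False))
E
python3 d.py w5 .632 .1312 .02
```

```text
pos [0.5325 0.1292 0.2408] yaw 0.016 tilt [-3.e-04 -1.e+00 -6.e-04] F [-0.5 -0.7 -1.6] w 0.271 t 17.4
tool dx,dz mm to target [  0.4   0.1 -99.6]
cap 0.83 [0.6336 0.1318 0.0506 0.9258]
tin 0.63 [0.4363 0.2089 0.     0.2668]
```

View pics/w5.png

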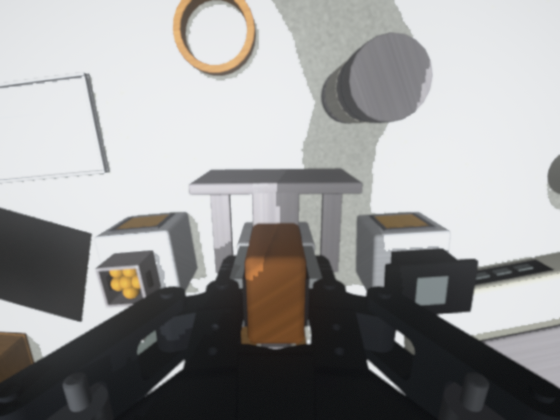

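jog_arm(
  series=[0,30,0,0,-0.01,0,0,0,30,0,0,0,0,0,0,28,0,0,0,0,0,0,0,-15,0,0,0,0,0,0,-15,0,0,0,0,0,0,-10,0,0,0,0,0,0,-5,0,0,0,0],
)

```text
t: 18.48
position: [0.5786, 0.131, 0.1531]
tool_rot: [-0.493, 0.494, 0.507, -0.506]
force: [-0.7, -0.9, -1.9]
gripper_width: 0.272
```

jog_arm(
  series=[0,0,-5,0,0,0,0,0,0,-5,0,0,0,0,0,0,-5,0,0,0,0],
)

```text
t: 18.85
position: [0.5925, 0.1315, 0.1524]
tool_rot: [-0.493, 0.493, 0.507, -0.507]
force: [-1.1, -0.3, -2.0]
gripper_width: 0.274
```

```bash
python3 d.py w6 .632 .1312 .02 1
```

```text
pos [0.5925 0.1315 0.1524] yaw 0.0264 tilt [ 0. -1. -0.] F [-1.1 -0.3 -2. ] w 0.274 t 18.85
tool dx,dz mm to target [ -1.3   0.  -39.5]
cap 0.83 [0.6343 0.1313 0.0358 0.9293]
tin 0.75 [0.4293 0.2139 0.     0.9098]
```

View pics/w6s.png

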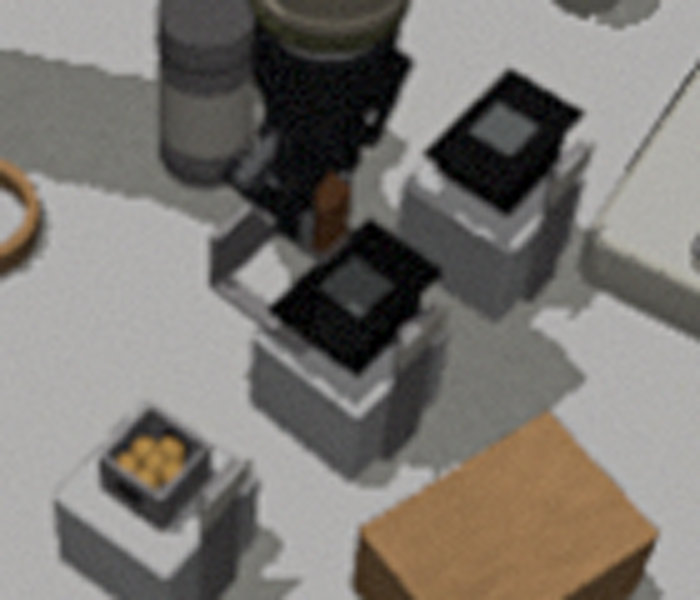

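jog_arm(
  series=[-1,0,-8,0,0,0,0,0,0,-8,0,0,0,0,0,0,-8,0,0,0,0,0,0,-8,0,0,0,0,0,0,-7,0,0,0,0,0,0,0,0,0,0,0],
)

```text
t: 19.8
position: [0.6319, 0.1314, 0.1522]
tool_rot: [-0.493, 0.494, 0.507, -0.506]
force: [-0.2, 0.4, -1.5]
gripper_width: 0.269
```

jog_arm(
  series=[0,-5,0,0,0,0,0,0,-5,0,0,0,0,0,0,-5,0,0,0,0,0,0,-4,0,0,0,0,0,0,-4,0,0,0,0,0,0,0,0,0,0,0,0],
)

```text
t: 20.55
position: [0.631, 0.1314, 0.1755]
tool_rot: [0.494, -0.493, -0.506, 0.507]
force: [-1.2, -0.2, -3.2]
gripper_width: 0.267
```

jog_arm(
  series=[0,-4,0,0,0,0,0,0,-4,0,0,0,0,0,0,-4,0,0,0,0,0,0,-4,0,0,0,0,0,0,-4,0,0,0,0,0,0,-4,0,0,0,0,0,0,-5,0,0,0,0,0,0,-5,0,0,0,0,0,0,-5,0,0,0,0,0,0,-5,0,0,0,0,0,0,-5,0,0,0,0,0,0,-5,0,0,0,0,0,0,-10,0,0,0,0,0,0,-10,0,0,0,0,0,0,-10,0,0,0,0,0,0,0,0,0,0,0],
)

```text
$.series: bad value
```

```bash
python3 d.py w7 .632 .1312 .02 1
```

```text
pos [0.631  0.1314 0.1755] yaw 0.0263 tilt [-0.e+00 -1.e+00  5.e-04] F [-1.2 -0.2 -3.2] w 0.267 t 20.55
tool dx,dz mm to target [-0.2 -0.  -1. ]
cap 0.8 [0.631  0.135  0.0301 0.7151]
tin 0.87 [0.4175 0.1902 0.     0.9237]
```

View pics/w7s.png

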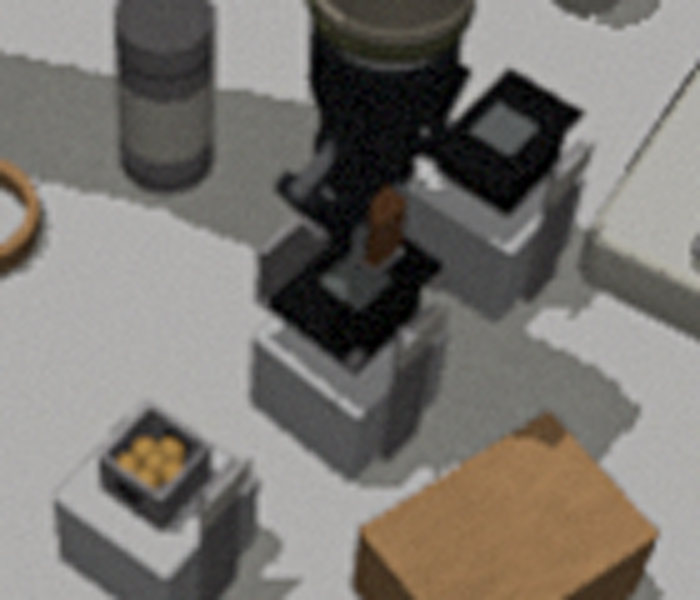

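jog_arm(
  series=[0,-4,0,0,0,0,0,0,-4,0,0,0,0,0,0,-4,0,0,0,0,0,0,-4,0,0,0,0,0,0,-4,0,0,0,0,0,0,-4,0,0,0,0,0,0,-4,0,0,0,0,0,0,-4,0,0,0,0,0,0,0,0,0,0,0,0],
)

```text
t: 21.88
position: [0.6315, 0.1315, 0.2077]
tool_rot: [-0.493, 0.494, 0.507, -0.506]
force: [-0.1, -0.7, -3.3]
gripper_width: 0.267
```

jog_arm(
  series=[0,-6,0,0,0,0,0,0,-6,0,0,0,0,0,0,-8,0,0,0,0,0,0,-10,0,0,0,0,0,0,-10,0,0,0,0,0,0,0,0,0,0,0,0],
)

```text
t: 22.62
position: [0.6318, 0.1315, 0.2484]
tool_rot: [-0.493, 0.494, 0.507, -0.506]
force: [-0.1, 0.1, -2.2]
gripper_width: 0.269
```

```bash
python3 d.py w7b .632 .1312 .02 1
```

```text
pos [0.6318 0.1315 0.2484] yaw 0.0262 tilt [ 5.0e-04 -1.0e+00 -1.9e-03] F [-0.1  0.1 -2.2] w 0.269 t 22.625
tool dx,dz mm to target [-0.3  0.  -0.2]
cap 0.56 [0.597  0.1785 0.063  0.7449]
tin 0.79 [0.4146 0.1933 0.     0.9148]
```

View pics/w7bs.png

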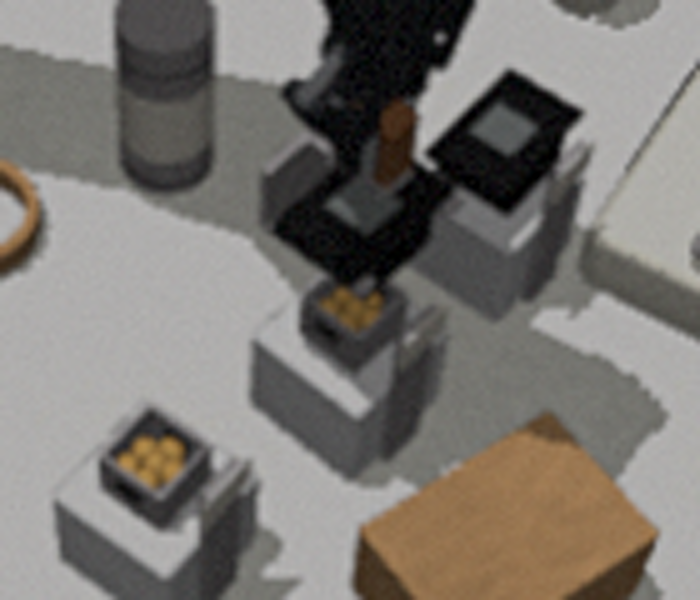

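jog_arm(
  series=[-6,0,2,0,0,0,0,-14,0,4,0,0,0,0,-22,0,6,0,0,0,0,-30,0,8,0,0,0,0,-38,0,11,0,0,0,0,-40,0,11,0,0,0,0,-40,0,11,0,0,0,0,-40,0,11,0,0,0,0,-40,0,11,0,0,0,0,-40,0,11,0,0,0,0,-40,0,11,0,0,0,0,-38,0,11,0,0,0,0,-38,0,11,0,0,0,0,-30,0,9,0,0,0,0,-22,0,6,0,0,0,0,-14,0,4,0,-0.03,0,0,-6,0,2,0,-0.033,0,0,0,0,0,0,0,0,0],
)

```text
t: 25.08
position: [0.5043, -0.3703, 0.2473]
tool_rot: [-0.477, 0.477, 0.522, -0.522]
force: [0.5, -0.5, -2.2]
gripper_width: 0.267
```

```bash
python3 d.py w8 .5047 -.3688 .089; python3 - <<'E'
from h import *
# tray check from scene+top
for c in('scene','top'):
    r.camera(c); cv=view(c)
    for d in r.silhouettes('tray',c)[:1]: print(c,fit(M['tray'],[(np.array(d['mask']),cv)],[.48,-.26,.09]))
E
```

```text
pos [ 0.5043 -0.3703  0.2473] yaw 0.089 tilt [ 2.e-04 -1.e+00  0.e+00] F [ 0.5 -0.5 -2.2] w 0.267 t 25.075
tool dx,dz mm to target [ 1.5  0.  -0.5]
cap 0.93 [ 0.4622 -0.3654  0.093   0.7978]
tin 0.68 [0.4146 0.1904 0.     0.9166]
scene [ 0.4824 -0.2612  0.0883  0.9484]
top [ 0.4777 -0.2542  0.085   0.8331]
```

View pics/w8.png

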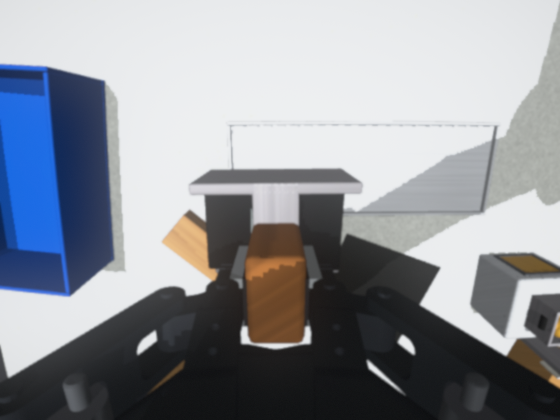

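jog_arm(
  series=[2,10,0,0,0,0,0,0,20,0,0,0,0,0,0,25,0,0,0,0,0,0,25,0,0,0,0,0,0,25,0,0,0,0,0,0,20,0,0,0,0,0,0,12,0,0,0,0,0,0,10,0,0,0,0,0,0,6,0,0,0,0,0,0,3,0,0,0,0,0,0,2,0,0,0,0,0,0,2,0,0,0,0,0,0,2,0,0,0,0,0,0,2,0,0,0,0,0,0,2,0,0,0,0,0,0,2,0,0,0,0,0,0,0,0,0,0,0,0,0,0,0,0,0,0,0],
)

```text
t: 27.72
position: [0.5045, -0.3682, 0.0793]
tool_rot: [-0.477, 0.477, 0.522, -0.522]
force: [0.5, -0.6, -1.4]
gripper_width: 0.268
```

```bash
python3 d.py w9 .5047 -.3688 .089 1
```

```text
pos [ 0.5045 -0.3682  0.0793] yaw 0.0892 tilt [-1.e-04 -1.e+00 -1.e-04] F [ 0.5 -0.6 -1.4] w 0.268 t 27.725
tool dx,dz mm to target [-0.6  0.  -0.2]
cap 0.64 [ 0.5496 -0.3715  0.0435  0.6938]
tin 0.93 [0.4157 0.1915 0.     0.9399]
```

View pics/w9.png

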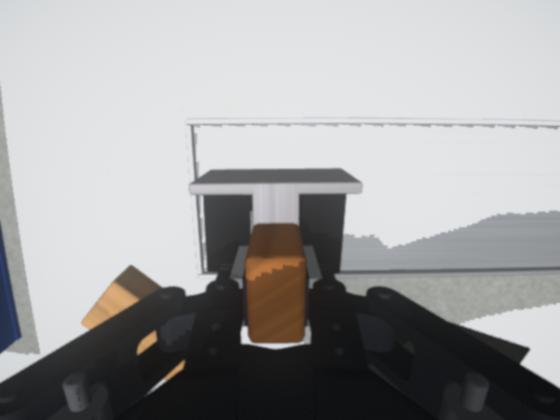

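jog_arm(
  series=[0,0,4,0,0,0,0,0,0,8,0,0,0,0,0,0,12,0,0,0,0,0,0,15,0,0,0,0,0,0,18,0,0,0,0,0,0,18,0,0,0,0,0,0,10,0,0,0,0,0,0,0,0,0,0,0],
)

```text
t: 28.92
position: [0.4189, -0.3761, 0.0794]
tool_rot: [-0.478, 0.478, 0.521, -0.521]
force: [-0.3, 0.0, -2.2]
gripper_width: 0.267
```

```bash
python3 - <<'E'
from h import *
st=r.get_state(); print(st['position'],st['force'])
for c in('scene','top'):
    r.camera(c); cv=view(c)
    for t in('cap_a_rim','mat'):
      for d in r.silhouettes(t,c)[:3]:
        m=np.array(d['mask']); ys,xs=np.nonzero(m); p=back([[xs.mean(),ys.mean()]],.03,cv)[0]
        if t=='mat': print(c,t,fit(M['mat'],[(m,cv)],[.66,-.214,-.27])); continue
        print(c,t,round(d['p'],2),p.round(3),fit(M['capoff'],[(m,cv)],[p[0],p[1],.09],z=.004),fit(M['cap'],[(m,cv)],[p[0],p[1],.09]))
E
```

```text
[ 0.41888932 -0.37605862  0.07943089] [-0.31192717  0.00693787 -2.18721298]
scene cap_a_rim 0.82 [ 0.506 -0.368  0.03 ] [ 0.5039 -0.3676 -0.009   0.8967] [ 0.5485 -0.3714  0.1551  0.7612]
scene cap_a_rim 0.48 [ 0.621 -0.02   0.03 ] [ 0.6317 -0.0227 -0.2491  0.5264] [ 0.6571 -0.0532 -0.4677  0.6196]
scene mat [ 0.6629 -0.2137 -0.274   0.9716]
scene mat [ 0.66  -0.214 -0.27  -0.   ]
scene mat [ 0.66  -0.214 -0.27  -0.   ]
top cap_a_rim 0.83 [ 0.5   -0.369  0.03 ] [ 0.4999 -0.3689  0.0167  0.9248] [ 0.494  -0.3498 -0.0037  0.8422]
top mat [ 0.6608 -0.2147 -0.272   0.9754]
top mat [ 0.66  -0.214 -0.27  -0.   ]
```

jog_arm(
  series=[0,-30,0,0,0,0,0,0,-50,0,0,0,0,0,0,-50,0,0,0,0,0,0,-40,0,0,0,0,0,23,0,-6,0,0,0,0,46,0,-12,0,0,0,0,46,0,-12,0,0,0,0,46,0,-12,0,0,0,0,46,0,-12,0,0,0,0,46,0,-12,0,0,0,0,46,0,-12,0,0,0,0,46,0,-12,0,0,0,0,46,0,-13,0,0,0,0,46,0,-13,0,0,0,0,46,0,-13,0,0,0,0,46,0,-13,0,0,0,0,46,0,-13,0,0,0,0,46,0,-13,0,0,0,0,20,0,-4,0,0.024,0,0,0,0,0,0,0,0,0],
)

```text
t: 31.72
position: [0.5334, 0.2802, 0.2488]
tool_rot: [0.483, -0.482, -0.517, 0.517]
force: [0.6, 0.2, -2.2]
gripper_width: 0.268
```

```bash
python3 d.py w10 .618 .2835 .065; python3 - <<'E'
from h import *
r.camera('top'); cv=view('top')
for c in('top','scene'):
    im=r.camera(c); cv=view(c); g=im.max(2)
    u=proj([[.618,.2835,.12]],cv)[0].astype(int); m=np.zeros_like(g); a=slice(u[1]-22,u[1]+23),slice(u[0]-28,u[0]+29); m[a]=g[a]<55
    n,l,s,_=cv2.connectedComponentsWithStats(m); k=1+np.argmax(s[1:,4]); m=cv2.morphologyEx((l==k).astype(np.uint8),cv2.MORPH_CLOSE,np.ones((13,13)))
    print(c,s[k],fit(M['cap'],[(m>0,cv)],[.618,.2835,.065]))
E
```

```text
pos [0.5334 0.2802 0.2488] yaw 0.0688 tilt [ 2.e-04 -1.e+00  5.e-04] F [ 0.6  0.2 -2.2] w 0.268 t 31.725
tool dx,dz mm to target [ -2.5  -0.  -84.6]
cap 0.91 [ 0.5484 -0.371   0.0946  0.8098]
tin 0.94 [0.4164 0.192  0.     0.9567]
top [200 176  27  37 407] [ 0.6125  0.2684 -1.1256  0.6807]
scene [324 160  31  29 423] [0.6175 0.2819 0.1175 0.8869]
```

jog_arm(
  series=[-2,30,0,0,0,0,0,0,35,0,0,0,0,0,0,31,0,0,0,0,0,0,0,0,0,0,0,0,0,0,-10,0,0,0,0,0,0,-15,0,0,0,0,0,0,-10,0,0,0,0,0,0,-8,0,0,0,0,0,0,0,0,0,0,0],
)

```text
t: 33.2
position: [0.5777, 0.2787, 0.1533]
tool_rot: [-0.483, 0.484, 0.516, -0.516]
force: [-0.2, 0.2, -2.8]
gripper_width: 0.267
```

```bash
python3 d.py w11 .618 .283 .065 1
```

```text
pos [0.5777 0.2787 0.1533] yaw 0.0647 tilt [ 0.e+00 -1.e+00 -4.e-04] F [-0.2  0.2 -2.8] w 0.267 t 33.2
tool dx,dz mm to target [  1.7   0.  -40.5]
cap 0.7 [ 0.5477 -0.3689  0.0317  0.7528]
tin 0.79 [0.4161 0.1918 0.     0.9473]
```

View pics/w11s.png

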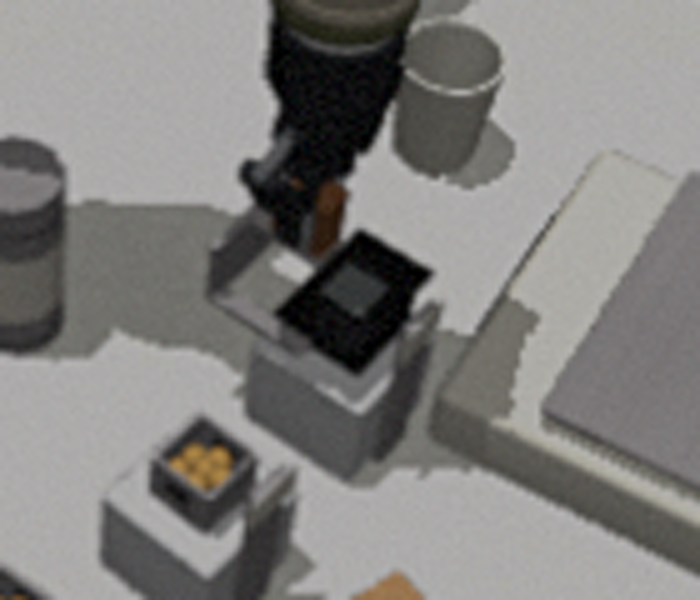

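jog_arm(
  series=[1,0,-8,0,0,0,0,0,0,-8,0,0,0,0,0,0,-8,0,0,0,0,0,0,-8,0,0,0,0,0,0,-7,0,0,0,0,0,0,0,0,0,0,0],
)

```text
t: 34.15
position: [0.6164, 0.2822, 0.1531]
tool_rot: [-0.483, 0.484, 0.516, -0.516]
force: [0.4, -0.4, -2.0]
gripper_width: 0.269
```

jog_arm(
  series=[0,-5,0,0,0,0,0,0,-5,0,0,0,0,0,0,-5,0,0,0,0,0,0,-4,0,0,0,0,0,0,-4,0,0,0,0,0,0,-4,0,0,0,0,0],
)

```text
t: 34.9
position: [0.6153, 0.2822, 0.1799]
tool_rot: [0.484, -0.483, -0.516, 0.517]
force: [-0.0, 0.4, -9.6]
gripper_width: 0.269
```

jog_arm(
  series=[0,-4,0,0,0,0,0,0,-4,0,0,0,0,0,0,-4,0,0,0,0,0,0,-4,0,0,0,0,0,0,-4,0,0,0,0,0,0,-4,0,0,0,0,0,0,-6,0,0,0,0,0,0,-8,0,0,0,0,0,0,-10,0,0,0,0,0,0,-10,0,0,0,0,0,0,-10,0,0,0,0,0,0,0,0,0,0,0,0],
)

```text
t: 36.4
position: [0.6163, 0.2826, 0.2495]
tool_rot: [-0.483, 0.484, 0.517, -0.515]
force: [0.4, -0.2, -2.8]
gripper_width: 0.272
```

```bash
python3 d.py w12 .618 .283 .065 1
```

```text
pos [0.6163 0.2826 0.2495] yaw 0.0652 tilt [ 8.0e-04 -1.0e+00 -1.7e-03] F [ 0.4 -0.2 -2.8] w 0.272 t 36.4
tool dx,dz mm to target [ 0.3  0.  -1.7]
cap 0.62 [ 0.5476 -0.3717  0.0743  0.8591]
tin 0.95 [0.416  0.1918 0.     0.8906]
```

View pics/w12s.png

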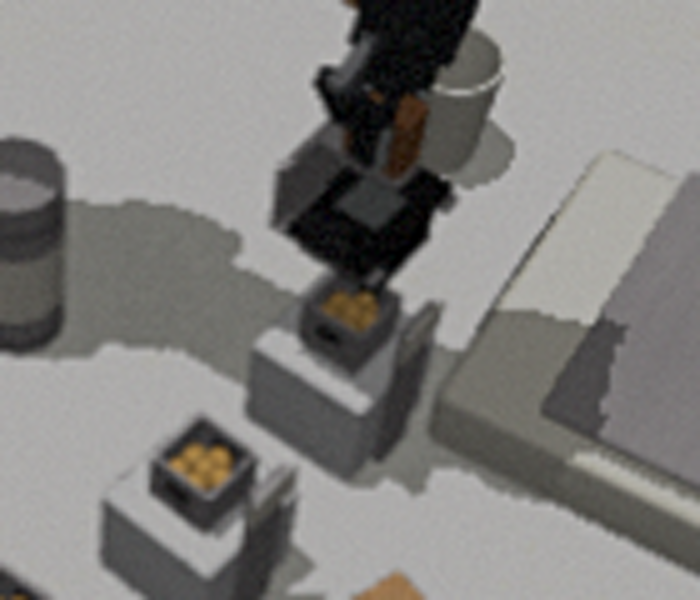

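jog_arm(
  series=[-6,0,2,0,0,0,0,-14,0,4,0,0,0,0,-22,0,7,0,0,0,0,-30,0,9,0,0,0,0,-38,0,11,0,0,0,0,-43,0,13,0,0,0,0,-43,0,13,0,0,0,0,-43,0,13,0,0,0,0,-43,0,13,0,0,0,0,-43,0,13,0,0,0,0,-43,0,13,0,0,0,0,-43,0,13,0,0,0,0,-38,0,11,0,0,0,0,-30,0,9,0,0,0,0,-22,0,7,0,0,0,0,-14,0,4,0,-0.012,0,0,-6,0,2,0,-0.012,0,0,0,0,0,0,0,0,0],
)

```text
t: 38.85
position: [0.4925, -0.2483, 0.2484]
tool_rot: [-0.477, 0.478, 0.522, -0.521]
force: [0.5, -1.2, -1.9]
gripper_width: 0.27
```

```bash
python3 d.py w13 .494 -.249 .089
```

```text
pos [ 0.4925 -0.2483  0.2484] yaw 0.088 tilt [-0.e+00 -1.e+00 -1.e-04] F [ 0.5 -1.2 -1.9] w 0.27 t 38.85
tool dx,dz mm to target [-0.8  0.  -1.5]
cap 0.82 [ 0.5458 -0.3718  0.0734  0.7607]
tin 0.79 [0.4172 0.1901 0.     0.9382]
```

jog_arm(
  series=[0,10,0,0,0,0,0,0,20,0,0,0,0,0,0,25,0,0,0,0,0,0,25,0,0,0,0,0,0,25,0,0,0,0,0,0,20,0,0,0,0,0,0,13,0,0,0,0,0,0,10,0,0,0,0,0,0,6,0,0,0,0,0,0,3,0,0,0,0,0,0,2,0,0,0,0,0,0,2,0,0,0,0,0,0,2,0,0,0,0,0,0,2,0,0,0,0,0,0,2,0,0,0,0,0,0,2,0,0,0,0,0,0,0,0,0,0,0,0,0,0,0,0,0,0,0],
)

```text
t: 41.3
position: [0.4932, -0.2478, 0.0793]
tool_rot: [0.477, -0.477, -0.522, 0.522]
force: [-1.0, -0.2, -2.3]
gripper_width: 0.27
```

```bash
python3 - <<'E'
from h import *
F=[]
for i in range(6):
    st=r.get_state(); im=r.camera('wrist'); F.append(st['force'][2])
print(np.round(F,2)); cv2.imwrite('pics/w14.png',im[:,:,::-1]); cv=view('wrist',st)
d=r.silhouettes('puller_grip','wrist')[0]; m=np.array(d['mask'])
for z in(.012,.016,.020,.024): print(z,fit(M['puller'],[(m,cv)],[.493,-.248,.088],z=z))
a=cv2.imread('pics/w9.png'); b=cv2.imread('pics/w14.png')
ga=cv2.cvtColor(a[160:345,180:370],6).astype(np.float32); gb=cv2.cvtColor(b[160:345,180:370],6).astype(np.float32)
# shift of backplate/grip between first and second placing
for n,s in(('plate',np.s_[8:35,8:185]),('grip',np.s_[60:185,60:130])): print(n,cv2.phaseCorrelate(ga[s],gb[s]))
print(np.abs(ga-gb).mean())
E
```

```text
[-2.28 -1.4  -1.88 -1.65 -1.58 -1.04]
0.012 [ 0.4955 -0.2473  0.0938  0.7406]
0.016 [ 0.4949 -0.2475  0.0887  0.7668]
0.02 [ 0.494  -0.2475  0.0995  0.7722]
0.024 [ 0.4935 -0.2475  0.0988  0.7364]
plate ((0.0158822797625362, 0.6675231148944487), 0.8475236728848744)
grip ((0.01358336275591654, 1.9165211865576808), 0.3263017260233561)
9.673229
```

jog_arm(
  series=[0,0,4,0,0,0,0,0,0,8,0,0,0,0,0,0,12,0,0,0,0,0,0,15,0,0,0,0,0,0,18,0,0,0,0,0,0,18,0,0,0,0,0,0,10,0,0,0,0,0,0,0,0,0,0,0],
)

```text
t: 42.65
position: [0.4078, -0.2556, 0.0794]
tool_rot: [0.478, -0.477, -0.522, 0.522]
force: [0.6, -0.0, -2.4]
gripper_width: 0.265
```

```bash
cat > e.py <<'E'
from h import *
st=r.get_state(); print(st['position'],st['force'],st['t'])
for c in('scene','top'):
    im=r.camera(c); cv=view(c); cv2.imwrite(f'pics/e_{c}_{int(st["t"])}.png',im[:,:,::-1])
    for t in('cap_a_rim','tin_mid','puller_grip','mat'):
      for d in r.silhouettes(t,c)[:3]:
        if d['p']<.35: continue
        m=np.array(d['mask']); ys,xs=np.nonzero(m); z={'tin_mid':.07,'mat':0}.get(t,.03); p=back([[xs.mean(),ys.mean()]],z,cv)[0]
        n={'tin_mid':'tin','mat':'mat','cap_a_rim':'capoff','puller_grip':'puller'}[t]
        print(c,t,round(d['p'],2),fit(M[n],[(m,cv)],[p[0],p[1],.05 if n!='mat' and n!='puller' else -.27],z={'capoff':.004,'puller':.003}.get(n,0),yaw=n!='tin'))
E
python3 e.py
```

```text
[ 0.40779209 -0.25555849  0.07938444] [ 0.5993065  -0.03361808 -2.39821053] 42.65
scene cap_a_rim 0.76 [ 0.5052 -0.3667  0.0267  0.888 ]
scene tin_mid 0.85 [0.4164 0.1914 0.05   0.9436]
scene puller_grip 0.97 [ 0.4012 -0.251   0.1511  0.6248]
scene mat 0.63 [ 0.7281 -0.0398  0.0717  0.3036]
scene mat 0.62 [0.6089 0.1542 0.1219 0.6449]
scene mat 0.59 [ 0.664  -0.2134 -0.256   0.9565]
top cap_a_rim 0.43 [ 0.6691 -0.1978 -0.4396  0.2934]
top tin_mid 0.71 [0.3735 0.0763 0.05   0.1795]
top tin_mid 0.63 [0.4102 0.1922 0.05   0.9376]
top puller_grip 0.37 [ 0.3662 -0.2078 -0.0019  0.0196]
top mat 0.88 [ 0.6605 -0.2148 -0.2842  0.9627]
```

jog_arm(
  series=[0,-30,0,0,0,0,0,0,-40,0,0,0,0,0,0,-40,0,0,0,0,0,3,0,-37,0,0,0,0,3,0,-40,0,0,0,0,3,0,-40,0,0,0,0,3,0,-40,0,0,0,0,3,0,-40,0,0,0,0,3,0,-40,0,0,0,0,1,0,-20,0,0,0,0,0,0,0,0,0.12,0,0,0,0,0,0,0.12,0,0,0,0,0,0,0.121,0,0,0,0,0,0,0,0,0,0,0,0,0,0,0,0],
)

```text
t: 45.02
position: [0.6627, -0.2133, 0.1891]
tool_rot: [0.563, -0.562, -0.428, 0.429]
force: [-0.2, 0.1, -0.9]
gripper_width: 0.267
```

```bash
python3 d.py w15 .662 -.214 -.273;python3 - <<'E'
from h import *
im=r.camera('wrist'); st=r.get_state(); cv=view('wrist',st)
for t in('mat','tray'):
    for d in r.silhouettes(t,'wrist')[:1]: print(t,d['p'],d['rect'])
# mat rear corners by dark mask
print(proj([[.662,-.214,0]],cv))
E
python3 - <<'E'
import cv2
a=cv2.imread('pics/e_scene_42.png')[210:390,100:300]; b=cv2.imread('pics/w15.png')
import numpy as np
a=cv2.resize(a,(466,420)); b=cv2.resize(b[:, 100:430],(330,420)); cv2.imwrite('pics/v15.png',np.hstack([a,b]))
E
```

```text
pos [ 0.6627 -0.2133  0.1891] yaw -0.2689 tilt [-1.e-04 -1.e+00  4.e-04] F [-0.2  0.1 -0.9] w 0.267 t 45.025
tool dx,dz mm to target [-0.8  0.   0.5]
cap 0.6 [ 0.5465 -0.371   0.0708  0.7845]
cap 0.4 [ 0.7891 -0.1007  0.6827  0.8782]
tin 0.69 [0.4158 0.1915 0.     0.9006]
mat 0.71 [201.8, 116.1, 147.7, 134.7]
tray 0.58 [10.2, 0.0, 353.3, 147.0]
[[274.57456931 186.24981361]]
```

View pics/v15.png

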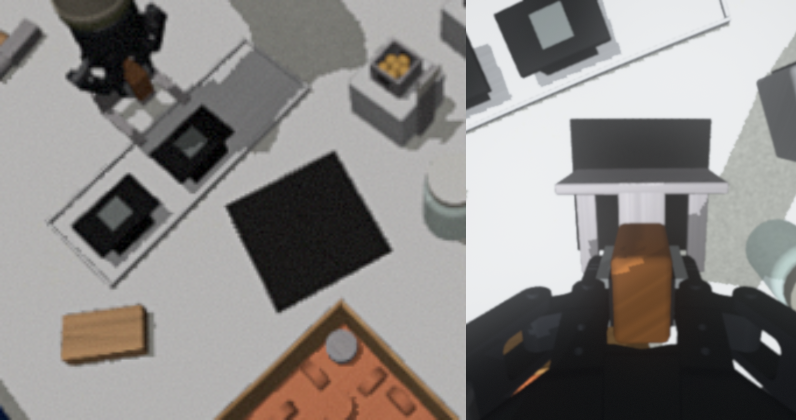

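jog_arm(
  series=[-1,30,0,0,0,0,0,0,40,0,0,0,0,0,0,30,0,0,0,0,0,0,15,0,0,0,0,0,0,6,0,0,0,0,0,0,3,0,0,0,0,0,0,2,0,0,0,0,0,0,2,0,0,0,0,0,0,0,0,0,0,0,0],
)

```text
t: 46.5
position: [0.6627, -0.2145, 0.0616]
tool_rot: [-0.563, 0.563, 0.428, -0.428]
force: [0.2, -0.2, -1.9]
gripper_width: 0.267
```

jog_arm(
  series=[0,1,0,0,0,0,0,0,0,0,0,0,0,0],
)

```text
t: 46.75
position: [0.6628, -0.2145, 0.061]
tool_rot: [-0.563, 0.563, 0.428, -0.427]
force: [-1.3, 1.4, 4.6]
gripper_width: 0.271
```

jog_arm(
  series=[0,0.5,0,0,0,0,0,0,0,0,0,0,0,0],
)

```text
t: 47.0
position: [0.6628, -0.2144, 0.0609]
tool_rot: [-0.563, 0.563, 0.428, -0.427]
force: [-2.7, 1.6, 9.8]
gripper_width: 0.266
```

jog_arm(
  series=[0,0,0,0,0,0,0.6,0,0,0,0,0,0,0.7,0,0,0,0,0,0,0.7,0,-20,0,0,0,0,0.7,0,-50,0,0,0,0,0.7,0,-50,0,0,0,0,1,0,-50,0,0,0,0,1,0,-50,0,0,0,0,1,0,-50,0,0,-0.13,0,1,0,0,0,0,-0.14,0,1,0,0,0,0,0,0,1],
)

```text
t: 48.38
position: [0.6623, -0.2146, 0.3316]
tool_rot: [-0.5, 0.501, 0.5, -0.499]
force: [0.0, -0.7, -1.0]
gripper_width: 1.002
```

jog_arm(
  series=[33,0,20,0,0,0,1,33,0,20,0,0,0,1,33,0,20,0,0,0,1,33,0,20,0,0,0,1,33,0,20,0,0,0,1,33,0,20,0,0,0,1,33,0,20,0,0,0,1,33,0,20,0,0,0,1,33,0,20,0,0,0,1,33,0,20,0,0,0,1,33,0,20,0,0,0,1,0,0,0,0,0,0,1,0,0,0,0,0,0,1],
)

```text
t: 50.0
position: [0.4433, 0.1483, 0.3297]
tool_rot: [-0.501, 0.501, 0.499, -0.499]
force: [-0.2, -0.2, 0.1]
gripper_width: 1.004
```

```bash
python3 c.py w16 tin_mid; python3 e.py
```

```text
[0.4433 0.1483 0.3297] 50.0
[[0.004, -0.0, -1.0], [1.0, -0.001, 0.004], [-0.001, -1.0, 0.0]]
tin_mid 0.97 [285, 125, 61, 64] 2887 [0.4136 0.1914 0.05   0.9522]
[0.44361218 0.14784346 0.32968981] [ 0.57420381  0.25987654 -0.67015677] 50.1
scene cap_a_rim 0.89 [ 0.5041 -0.3677  0.0767  0.9132]
scene tin_mid 0.71 [0.4124 0.1916 0.05   0.9222]
scene tin_mid 0.69 [ 0.7113 -0.2391  0.05    0.3195]
scene puller_grip 0.81 [ 0.6635 -0.2135 -0.2813  0.9119]
scene mat 0.78 [ 0.663  -0.214  -0.2633  0.7344]
scene mat 0.55 [0.6023 0.1637 0.0258 0.6046]
top cap_a_rim 0.83 [ 0.4998 -0.3689  0.0361  0.9569]
top cap_a_rim 0.55 [0.6194 0.2852 0.0178 0.583 ]
top puller_grip 0.71 [ 0.637  -0.1839 -0.3821  0.2265]
top puller_grip 0.55 [ 0.6604 -0.2142 -0.2768  0.8533]
top mat 0.57 [ 0.6603 -0.2142 -0.2747  0.7597]
```

jog_arm(
  series=[21,0,15,0,0,0,1,22,0,15,0,0,0,1,0,40,0,0,0,0,1,0,40,0,0,0,0,1,0,40,0,0,0,0,1,0,40,0,0,0,0,1,0,40,0,0,0,0,1,0,20,0,0,0,0,1,0,12,0,0,0,0,1,0,0,0,0,0,0,1,0,0,0,0,0,0,0,0,0,0,0,0,0,0,0,0,0,0,0,0,0,0,0,0,0,0,0,0,0,0,0,0,0,0,0],
  grip_force=40,
)

```text
t: 52.48
position: [0.4138, 0.1921, 0.0988]
tool_rot: [-0.5, 0.501, 0.5, -0.499]
force: [-0.6, -1.1, 8.8]
gripper_width: 0.743
```

jog_arm(
  series=[0,-15,0,0,0,0,0,0,-20,0,0,0,0,0,0,-20,0,0,0,0,0,-13,0,-24,0,0,0,0,-13,0,-25,0,0,0,0,-13,0,-25,0,0,0,0,-14,0,-25,0,0,0,0,0,0,0,0,0,0,0,0,20,0,0,0,0,0,0,20,0,0,0,0,0,0,8,0,0,0,0,0,0,4,0,0,0,0,0,0,2,0,0,0,0,0,0,0,0,0,0,0,0],
)

```text
t: 54.22
position: [0.5124, 0.1389, 0.0992]
tool_rot: [-0.5, 0.501, 0.5, -0.499]
force: [-0.4, 0.7, -4.1]
gripper_width: 0.742
```

jog_arm(
  series=[0,0.5,0,0,0,0,0,0,0,0,0,0,0,0],
)

```text
t: 54.48
position: [0.5125, 0.1388, 0.0989]
tool_rot: [-0.5, 0.501, 0.5, -0.499]
force: [-0.3, -1.2, 5.3]
gripper_width: 0.734
```

jog_arm(
  series=[0,0,0,0,0,0,1,0,0,0,0,0,0,1,0,0,0,0,0,0,1,0,-20,0,0,0,0,1,0,-40,0,0,0,0,1,0,-40,0,0,0,0,1,0,-40,0,0,0,0,1,0,-40,0,0,0,0,1,0,-40,40,0,0,0,1,-18,-16,40,0,0,0,1,0,0,0,0,0,0,1,0,0,0,0,0,0,1],
)

```text
t: 55.98
position: [0.4326, 0.1211, 0.3344]
tool_rot: [-0.5, 0.501, 0.5, -0.499]
force: [0.9, 0.5, -0.1]
gripper_width: 1.001
```

```bash
python3 c.py w17 tin_mid; python3 e.py; python3 - <<'E'
import cv2
a=cv2.imread('pics/e_scene_56.png') if __import__('os').path.exists('pics/e_scene_56.png') else cv2.imread(sorted(__import__('glob').glob('pics/e_scene_*.png'))[-1])
cv2.imwrite('pics/fin.png',cv2.resize(a[100:380,100:400],(642,600),interpolation=cv2.INTER_CUBIC))
E
```

```text
[0.4326 0.1211 0.3344] 55.975
[[0.002, 0.001, -1.0], [1.0, 0.0, 0.002], [0.0, -1.0, -0.001]]
tin_mid 0.78 [265, 196, 55, 82] 3222 [0.5114 0.1382 0.05   0.9661]
[0.43282624 0.12123927 0.3337985 ] [-0.32617647  0.56311089 -0.59288514] 56.075
scene cap_a_rim 0.86 [ 0.504  -0.3673  0.0595  0.9385]
scene tin_mid 0.35 [ 0.7756 -0.0849  0.05    0.7549]
scene puller_grip 0.63 [ 0.7664 -0.0614  0.9644  0.5608]
scene puller_grip 0.62 [ 0.6634 -0.2133 -0.2605  0.887 ]
scene mat 0.85 [ 0.6621 -0.213  -0.2753  0.7386]
top cap_a_rim 0.81 [ 0.5009 -0.3674  0.0752  0.9617]
top puller_grip 0.68 [ 0.663  -0.215  -0.3106  0.6499]
top mat 0.76 [ 0.6609 -0.2137 -0.2703  0.7766]
top mat 0.43 [ 0.5294  0.5475 -0.5726  0.2646]
top mat 0.37 [ 0.6413 -0.0155 -0.5664  0.4322]
```

```bash
python3 - <<'E'
from h import *
im=r.camera('scene'); cv=view('scene'); g=im.max(2)
for c in((.504,-.367),(.494,-.249)):
    u=proj([[*c,.035]],cv)[0].astype(int); m=np.zeros_like(g); a=slice(u[1]-22,u[1]+23),slice(u[0]-24,u[0]+25); m[a]=g[a]<60
    n,l,s,_=cv2.connectedComponentsWithStats(m); k=1+np.argmax(s[1:,4]); m=cv2.morphologyEx((l==k).astype(np.uint8),cv2.MORPH_CLOSE,np.ones((9,9)))
    print(s[k],fit(M['capoff'],[(m>0,cv)],[*c,.08],z=.004))
print(r.job_done())
E
```

```text
[131 285  38  35 615] [ 0.5053 -0.3685  0.1066  0.9074]
[165 256  35  32 553] [ 0.4956 -0.2473  0.1163  0.9003]
the job is handed in; nothing more can be done
None
```

The job is done and handed in, after about 56 s of the 210 s allowed. Two canisters had caps, the middle one behind the tin and the one beside it at +y. The third was already open.

I moved the tin aside first, then pulled each cap straight up with the puller and set it in the tray. I put the puller back on its mat, then put the tin back where it stood at the start. The tin was knocked about 25 mm while it stood aside, so I measured it again before picking it up.

**Last checks:**
- **Caps:** both fit a skirt-down pose inside the tray, at about (0.505, -0.368) and (0.495, -0.248).
- **Puller:** it stands at about (0.663, -0.214), and the mat centre measures (0.662, -0.214).
- **Tin:** the wrist camera puts it at (0.511, 0.138), against (0.512, 0.138) at the start.
- **Robot:** the gripper was clear and touching nothing.

**What failed or disagreed:**
- The last overview picture was refused because I had reached the 16-picture limit, so the end check is by numbers only. I did not measure the bystanders again.
- The network reported only one of the two caps in the tray. I confirmed the second from a picture taken after placing it and by fitting its dark outline.
- In the last scene and top pictures the network no longer found the tin, so its final position rests on the wrist camera alone.
- Some low-confidence detections were plainly other objects, and I ignored them.

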